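# Mist the shoemaker's damping box, then hold its lid at the balance point

### The job

The damping box on the shoemaker's bench keeps sole blanks moist. With its lid still shut, press the spray bottle's cap right down to send in a shot of mist and let the cap spring back up; then swing the lid up to its balance point, where it wants to fall neither shut nor open, and hold it still there, because it has no stay and I need both hands inside. Finish while you are still holding the lid at balance; do not let it drop over backwards, never spray with the lid raised, and leave the shoe last, hammer, tin and spool where they are.

Things in the scene. Friction and masses are not known exactly. Their poses are not given: they have to be found in the camera images.
- dampbox: Grey sheet-metal box fixed to the bench, 150 mm deep (x), 300 wide (y), rim 120 above the bench, with an aluminium chest lid on it (shut: flat top at 157 mm). Origin: centre of its underside, at bench level. Its x points from the front (handle side, towards the robot) to the back (hinge side), y to its left, z up; yaw up to 0.25 rad. Rubber-lipped mist slot in its right (-y) end.
- lid (a joint): Lid angle, rad: 0 shut, growing as the handle edge swings up and back; stop at 2.3. Lid 0.45 to 0.7 kg, 36 mm deep, loose hinge, no stay. It balances at 1.28 rad: flat top 73 degrees from level, 17 short of upright, still leaning to the handle side (centre of mass over the hinge). Below that it falls shut, beyond it falls open over the back. Lifting from shut takes about 3 N at the bar.
- lid_bar (a point): Middle of the lid's bow handle: round steel bar 10 mm thick, 130 mm between end posts, parallel to the hinge (box y), 42 mm in front of the lid's front wall, free all round. Lid shut: 139 mm above the bench, 198 mm in front of the hinge line and 18 above it. Moves with the lid on a 199 mm radius; at balance it is 39 mm in front of the hinge line and 195 mm above it.
- lid_hinge (a point): Middle of the lid's hinge line, fixed: along the box's rear rim, parallel to the box's y axis, at box x +81 mm, y 0, 121 mm above the bench.
- mist_cap (a joint): How far the spray bottle's cap is pressed, m: 0 up, 0.006 right down. The spring takes 4 N to start and 10 N at full travel, and returns the cap by itself.
- cap_top (a point): Centre of the spray cap's top face at rest, 112 mm above the bench (a fixed point, it does not follow the cap down). The cap is grey plastic, 25 mm across, 16 high, with a spout towards the box, on a white bottle 52 mm across in a steel holder screwed to the bench, centre 56 mm off the box's right end. Press it straight down.
- last: Bystander, loose: a green shoe last, 250 mm long, 86 mm wide, 112 mm high, lying on its sole to the left of the box. Origin at bench level below its middle.
- hammer: Bystander, loose: a hammer with wooden handle, 250 mm long, 26 mm high, lying to the right of the spray bottle. Origin at bench level under the middle of its length.
- tin: Bystander, loose: a white tin with a metal lid, 80 mm across, 87 mm high, behind the box. Origin: centre of its underside.
- spool: Bystander, loose: a wooden thread spool, 44 mm across, 60 mm high, standing by the front left corner of the box. Origin: centre of its underside.
Things that resemble listed ones, but are neither listed nor needed, are in the scene too. What is shaped like the part that bears mist_cap but red is not meant.

How it is judged:
By the outcome, as a careful person would: the job done as asked, in the order asked, and still so for the second after the job is handed in, while the arm keeps its last pose, push and grip.
It also fails if it takes over 51 s, if anything falls off the work surface, if the arm or the gripper's body presses on something with over 40 N, if the wrist force passes 120 N, or if a joint passes its speed limit or range.

### The arm

A 6-joint arm with a two-finger parallel gripper is mounted at the origin on the work surface. World frame = base frame: x ahead of the robot, y to its left, z up, the work surface at z = 0. Lengths are in m, angles in degrees, forces in N, time in s.
With the tool pointing down it reaches from about 0.275 to 0.85 m from the base axis. Payload 5.2 kg.
Tool frame: the origin (TCP) lies midway between the tips of the shut fingers; the grasp point (between the pads) lies 19 mm behind it; z points along the fingers, x is the direction in which the jaws open and shut, and the axes are right-handed (so a half turn about z gives the same grasp; the last joint's range is limited). The gripper opens to 85 mm and grips with 20 to 120 N. Pads are 22 mm wide; open, the fingers measure 114 mm over their backs; the gripper's body (76 mm by 85 mm) begins 54 mm behind the grasp point. The pads swing forward as they close: fully open they stand 13 mm farther back than shut.
Start: joints at [65.329, 14.817, 87.949, -0, 77.235, -11.62], TCP at [0.124, 0.536, 0.231] pointing down, gripper open.
Joint ranges: [-179.93, 179.93], [-52.35, 119.4], [10.71, 147.94], [-69.91, 249.91], [12.55, 155.21], [-178.61, 178.61]. Speed limits (degrees/s): [147.25, 147.25, 180, 180, 180, 180].

### API

Orientations are given as [roll, pitch, yaw] about the fixed x, y, z axes, in that order (R = Rz(yaw) Ry(pitch) Rx(roll)).
In Python, from bench import bot gives the robot as it stands.
- The arm moves only by the tool send_rows, never from a script. Its argument "steps" is a list of rows, each a list of 3 entries, a list of its own where there are three numbers: the shift along the tool's x, y, z in m, then the turn about the tool's z in rad, then the opening in per cent of the stroke, from 0 (shut) to 100 (fully open). In form: [[[dx, dy, dz], spin, hand], ...]. A call has 1 to 20 rows; each row is the pose to reach, as a shift and turn from the pose measured when the call began, along the tool's axes at that moment; what a row does not reach only later rows make up. A row lasts 1/10 s, in which the tool goes at most 50 mm and 8.59 degrees, less where a joint would pass 70% of its speed; a pose out of reach is approached as far as the arm can. A call with a gripper value outside its range is refused whole. The fingers move at their own pace and stop on an object; "newtons" is the grip in N (left out, the last holds). Time passes only in rows, so rows that repeat a pose let the fingers close. It gives the time, the measured TCP pose, the force and the opening at its end, in the units of the state.
- bot.state(): the state, without advancing time (a new reading comes with each control period).
- bot.get_image(name): name is "scene" or "side" or "wrist"; returns a dict with "pixels" (400x640x3 uint8, red, green, blue), "K" (3x3 intrinsics, pixels), "pose" (4x4, takes a point from camera to world coordinates). Camera axes: x right, y down, z forward; pixel columns grow to the right and rows downward; lengths in m; the calibration is good to about 2 mm. A picture is of the moment at which its call begins. There is no depth.
- bot.finish_job(): hands the job in, once; it reports no verdict.
The state is a dict: "clock": time; "q": joint angles; "joint_vel": joint speeds; "tau": joint torques, N m; "eef_pos": TCP position; "eef_rot": TCP orientation; "force": force on the tool from outside, world axes, zero at the start; "torque": the same for the moment, N m; "gripper_width": opening from 0.0 (shut) to 1.0 (fully open).
Only numpy, scipy, OpenCV 4.12 (cv2) and the standard library are available. Lean on these libraries where they do the work, as an engineer would, in place of code of your own. Each camera call takes 0.05 s, during which the arm holds its last target.

## Working session

There is one attempt and no reset: what is moved stays moved. The work goes in short steps, Python scripts to look and compute and a tool call to move; the robot and the scene stay as the last step left them, time stands still between calls to the robot, and variables do not carry over. Pictures are saved under pics/ and viewed, and the job is handed in when it is done.

Besides the shell and the picture viewer there is one more tool, called after "Emit:" as name(argument=value, ...), one argument or row to a line, values as JSON. send_rows: Moves the arm, as the interface text tells. Its arguments: {"type":"object","properties":{"steps":{"type":"array","items":{"type":"array"}},"newtons":{"type":"number"}},"required":["steps"]}

```bash
mkdir -p pics; ls
cat > h.py <<'E'
import numpy as np,cv2,json
from bench import bot
def snap(n,tag):
    im=bot.get_image(n); p=np.array(im["pixels"]); cv2.imwrite(f"pics/{tag}.png",p[:,:,::-1])
    np.savez(f"pics/{tag}.npz",p=p,K=np.array(im["K"]),T=np.array(im["pose"]))
def ray(tag,u,v):
    d=np.load(f"pics/{tag}.npz"); r=np.linalg.inv(d["K"])@[u,v,1]; T=d["T"]; r=T[:3,:3]@r
    return T[:3,3],r/np.linalg.norm(r)
def plane(tag,u,v,z):
    o,r=ray(tag,u,v); return o+r*(z-o[2])/r[2]
def tri(*a):
    A=np.zeros((3,3));b=np.zeros(3);R=[]
    for t,u,v in a:
        o,r=ray(t,u,v);P=np.eye(3)-np.outer(r,r);A+=P;b+=P@o;R.append((o,P))
    x=np.linalg.solve(A,b); return x,[round(float(np.linalg.norm(P@(x-o)))*1000,1) for o,P in R]
def proj(tag,X):
    d=np.load(f"pics/{tag}.npz");c=np.linalg.inv(d["T"])@np.append(X,1);p=d["K"]@c[:3];return p[:2]/p[2]
E
python3 - <<'E'
from h import *
for n in("scene","side","wrist"): snap(n,n+"0")
s=bot.state();print(s)
E
```

```text
pics
{'clock': 0.15, 'q': array([ 6.53297797e+01,  1.48516035e+01,  8.79967121e+01,  4.08098091e-03,
        7.72351121e+01, -1.16197089e+01]), 'joint_vel': array([-0.02747147, -0.11924248, -0.26416341, -0.01388812,  0.10231125,
        0.05874122]), 'tau': array([ 9.74733921e-04, -4.46394575e+01, -2.90819299e+01, -3.90334153e-04,
        8.20484420e-03,  1.10489444e-05]), 'eef_pos': array([0.12397845, 0.53543298, 0.23064722]), 'eef_rot': array([-1.79979299e+02,  8.09165206e-02,  7.69485986e+01]), 'force': array([-0.55887924,  0.15275724, -0.01727437]), 'torque': array([0.00707453, 0.0010537 , 0.05574602]), 'gripper_width': 0.9995906420387726}
```

View pics/scene0.png

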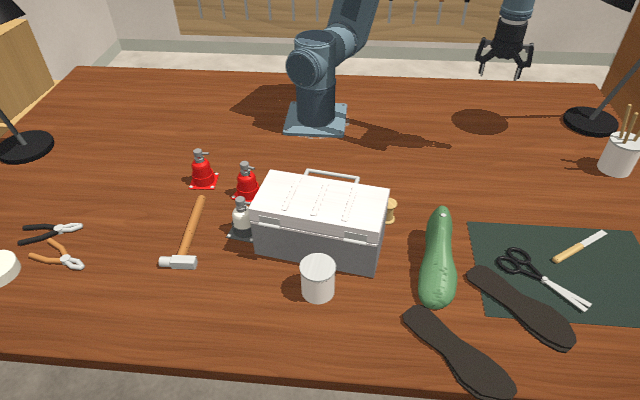

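View pics/side0.png

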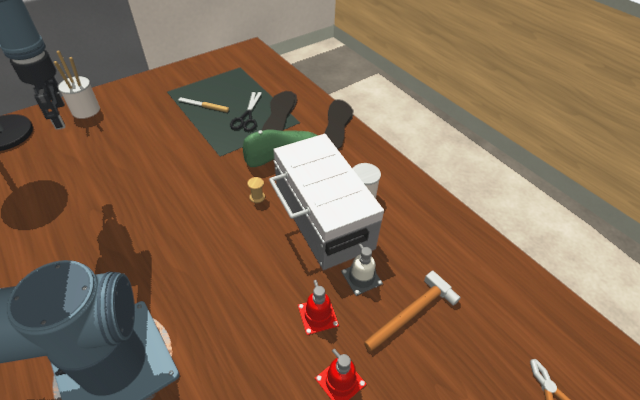

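View pics/wrist0.png

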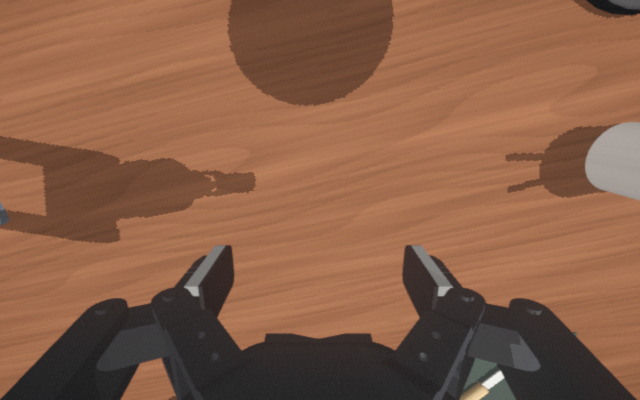

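The scene view shows the box at (320,220) with its bow handle at (332,177). Three bottles could be the one meant:
- White bottle with a grey cap: scene (240,215), side (364,265).
- Red bottle: scene (202,168), side (319,305).
- Red bottle: scene (246,180), side (342,370).

I choose the white one, which stands in a steel holder at the box's slotted end. Next I check it in close crops.

Run:
```python
import cv2,numpy as np
a=cv2.imread("pics/scene0.png")[150:280,180:420];b=cv2.imread("pics/side0.png")[125:305,240:400]
a=cv2.resize(a,None,fx=3.3,fy=3.3,interpolation=cv2.INTER_CUBIC);b=cv2.resize(b,None,fx=3.3,fy=3.3,interpolation=cv2.INTER_CUBIC)
cv2.imwrite("pics/ca.png",a);cv2.imwrite("pics/cb.png",b)
```

```text
(no output)
```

View pics/ca.png

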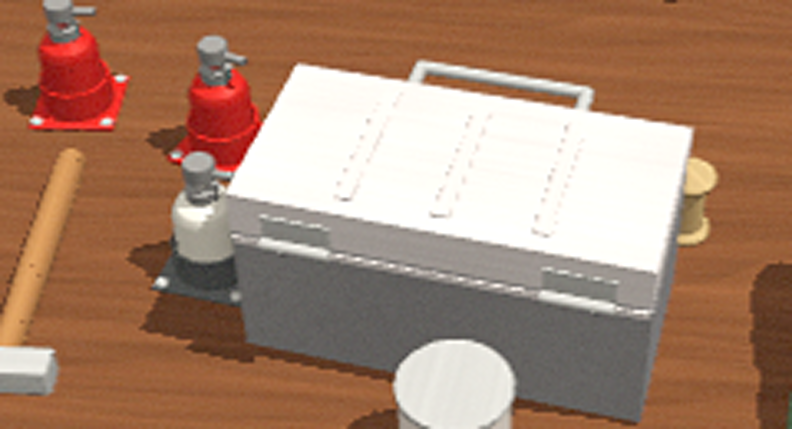

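View pics/cb.png

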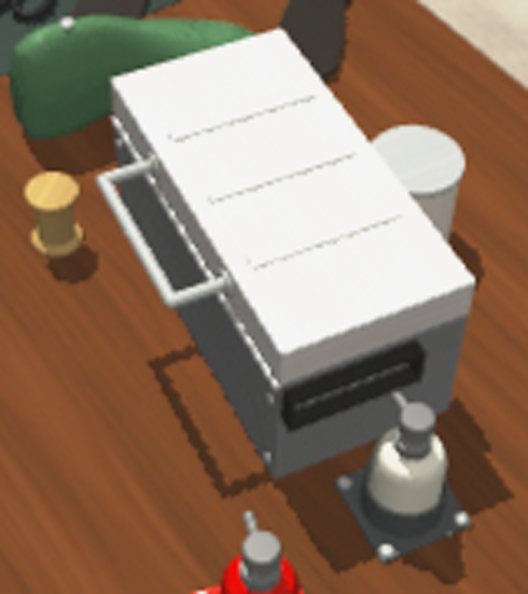

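Run:
```python
from h import *
np.set_printoptions(precision=4,suppress=True)
P=dict(cap=((240.6,198.5),(366.7,249.5)),hR=((306.7,170.3),(292.4,215.9)),hL=((358.2,177.9),(270.9,179.5)),
fR=((270.3,170),(325.8,233.2)),fL=((389.7,188.8),(274.2,149.2)),bL=((379.4,232.4),(325.2,134.1)),bR=((250,209.4),(383.3,210.8)))
X={}
for k,(a,b) in P.items():
    X[k],r=tri(("scene0",*a),("side0",*b)); print(k,X[k],r)
for n in("hR","hL"),("fR","fL"),("bR","bL"):
    d=X[n[1]]-X[n[0]];print(n,np.linalg.norm(d),np.degrees(np.arctan2(-d[0],d[1])))
print(bot.state()["q"])
for n in("scene0","side0","wrist0"):print(n,np.load(f"pics/{n}.npz")["T"].round(3).tolist())
# spool etc
print("spool",tri(("scene0",391,199),("side0",256,183)))
print("red near",tri(("scene0",244.5,165),("side0",319,291)))
```

```text
cap [ 0.556  -0.1315  0.113 ] [1.6, 1.6]
hR [0.4621 0.024  0.1389] [0.2, 0.2]
hL [0.4825 0.1545 0.1381] [1.8, 1.8]
fR [ 0.4883 -0.0662  0.1532] [2.1, 2.1]
fL [0.5392 0.2296 0.1553] [2.2, 2.2]
bL [0.6856 0.2051 0.1548] [2.2, 2.2]
bR [ 0.6352 -0.0882  0.1524] [2.5, 2.5]
('hR', 'hL') 0.13210067794000918 -8.897685498853107
('fR', 'fL') 0.3001585472181809 -9.748222437403289
('bR', 'bL') 0.297613020894047 -9.752113066594436
[ 65.3298  14.8516  87.9967   0.0041  77.2351 -11.6197]
scene0 [[-0.099, 0.672, -0.734, 1.392], [0.995, 0.058, -0.081, 0.148], [-0.011, -0.738, -0.675, 0.87], [0.0, 0.0, 0.0, 1.0]]
side0 [[0.815, -0.42, 0.398, 0.134], [-0.578, -0.614, 0.537, -0.504], [0.019, -0.668, -0.744, 0.889], [0.0, 0.0, 0.0, 1.0]]
wrist0 [[0.227, 0.933, 0.281, 0.052], [0.974, -0.217, -0.066, 0.552], [-0.001, 0.288, -0.958, 0.374], [0.0, 0.0, 0.0, 1.0]]
spool (array([0.476 , 0.2383, 0.0636]), [7.8, 7.8])
red near (array([ 0.4108, -0.1529,  0.1054]), [0.6, 0.6])
```

```bash
cat >> h.py <<'E'
from scipy.spatial.transform import Rotation as Ro
def to(X,yaw=-9.7):
    s=bot.state();R=Ro.from_euler("xyz",s["eef_rot"],degrees=True).as_matrix()
    y=np.degrees(np.arctan2(R[1,0],R[0,0]))
    d=R.T@(np.array(X)-s["eef_pos"])
    print("clock",s["clock"],"pos",s["eef_pos"].round(4),"rot",s["eef_rot"].round(2),"F",s["force"].round(2),"g",round(s["gripper_width"],3))
    print("shift",d.round(4),"spin",round(np.radians((y-yaw+180)%360-180),4))
E
python3 -c "
from h import *
to([0.556,-0.1315,0.215])"
```

```text
clock 0.15 pos [0.124  0.5354 0.2306] rot [-1.7998e+02  8.0000e-02  7.6950e+01] F [-0.56  0.15 -0.02] g 1.0
shift [-0.5521  0.5715  0.0162] spin 1.5123
```

Emit:
send_rows(
  steps=[
    [[-0.034, 0.036, 0], 0.12, 0],
    [[-0.068, 0.071, 0], 0.24, 0],
    [[-0.102, 0.106, 0], 0.36, 0],
    [[-0.136, 0.141, 0], 0.48, 0],
    [[-0.17, 0.176, 0], 0.6, 0],
    [[-0.204, 0.211, 0], 0.72, 0],
    [[-0.238, 0.246, 0], 0.84, 0],
    [[-0.272, 0.281, 0], 0.96, 0],
    [[-0.306, 0.317, 0], 1.08, 0],
    [[-0.34, 0.352, 0], 1.2, 0],
    [[-0.374, 0.387, 0], 1.32, 0],
    [[-0.408, 0.422, 0], 1.44, 0],
    [[-0.442, 0.457, 0], 1.512, 0],
    [[-0.476, 0.493, 0], 1.512, 0],
    [[-0.51, 0.528, 0], 1.512, 0],
    [[-0.54, 0.56, 0.01], 1.512, 0],
    [[-0.552, 0.5715, 0.016], 1.512, 0],
    [[-0.552, 0.5715, 0.016], 1.512, 0],
    [[-0.552, 0.5715, 0.016], 1.512, 0],
    [[-0.552, 0.5715, 0.016], 1.512, 0],
  ],
  newtons=30,
)

```text
clock: 2.15
eef_pos: [0.5554, -0.1299, 0.2156]
eef_rot: [179.9, 0.0, -9.6]
force: [0.0, 0.3, 0.6]
gripper_width: 0.0
```

Run:
```python
from h import *
for n in("scene","side","wrist"): snap(n,n+"1")
to([0.556,-0.1315,0.215])
print(proj("wrist1",[0.556,-0.1315,0.112]))
a=cv2.imread("pics/scene1.png")[130:280,180:420];b=cv2.imread("pics/side1.png")[125:305,240:400]
cv2.imwrite("pics/c1.png",np.hstack([cv2.resize(a,(480,300)),cv2.resize(b,(267,300))]))
```

```text
clock 2.3 pos [ 0.5558 -0.1301  0.216 ] rot [ 1.7991e+02 -3.0000e-02 -9.5900e+00] F [0.38 0.05 0.03] g 0.0
shift [0.0004 0.0013 0.0011] spin 0.0019
[318.75098023 195.95746807]
```

View pics/wrist1.png

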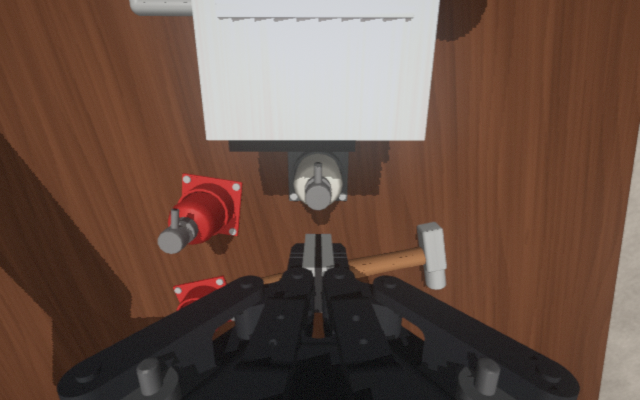

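View pics/c1.png

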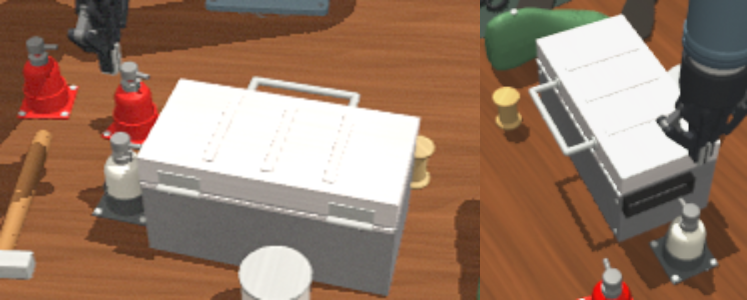

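The wrist view shows the white bottle's grey cap at about (318,193), next to the box's slotted end. My estimate projects to (319,196), so they agree. I now refine the position with a contour.

Run:
```python
from h import *
p=np.load("pics/wrist1.npz")["p"]
c=p[165:220,290:350].copy()
cv2.imwrite("pics/c2.png",cv2.resize(c[:,:,::-1],None,fx=9,fy=9,interpolation=cv2.INTER_CUBIC))
np.set_printoptions(precision=4,suppress=True)
for v in (190,192,194,196):print(v,plane("wrist1",318,v,.112))
```

```text
190 [ 0.5563 -0.1259  0.112 ]
192 [ 0.556  -0.1277  0.112 ]
194 [ 0.5556 -0.1296  0.112 ]
196 [ 0.5553 -0.1314  0.112 ]
```

View pics/c2.png

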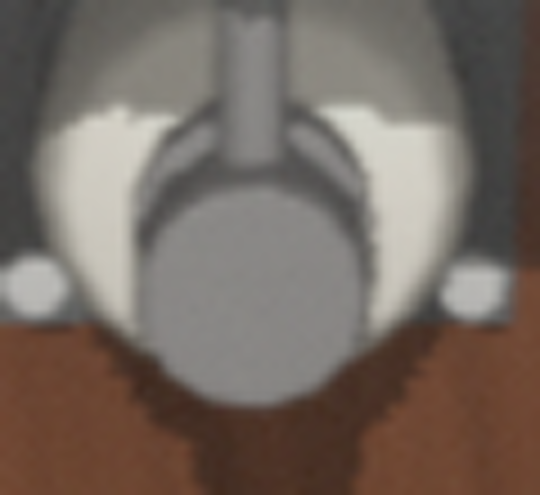

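The disc's centre is at (318,197.8), which gives the cap at (0.555,-0.133) and agrees with the stereo fix. I go down to just above it.

Emit:
send_rows(
  steps=[
    [[0, 0.0025, 0.04], 0, 0],
    [[0, 0.0025, 0.075], 0, 0],
    [[0, 0.0025, 0.095], 0, 0],
    [[0, 0.0025, 0.097], 0, 0],
    [[0, 0.0025, 0.097], 0, 0],
  ],
)

```text
clock: 2.8
eef_pos: [0.5555, -0.1323, 0.1196]
eef_rot: [179.9, -0.0, -9.6]
force: [0.4, 0.2, 0.7]
gripper_width: 0.001
```

Run:
```python
from h import *
for n in("side","scene"):snap(n,n+"2")
to([0.5553,-0.1328,0.106])
a=cv2.imread("pics/scene2.png")[150:250,190:290];b=cv2.imread("pics/side2.png")[190:310,310:430]
cv2.imwrite("pics/c3.png",np.hstack([cv2.resize(a,(400,400),interpolation=2),cv2.resize(b,(400,400),interpolation=2)]))
```

```text
clock 2.9 pos [ 0.5566 -0.1329  0.1209] rot [179.87  -0.2   -9.56] F [0.13 0.26 0.62] g -0.001
shift [-0.0013  0.0001  0.0149] spin 0.0024
```

View pics/c3.png

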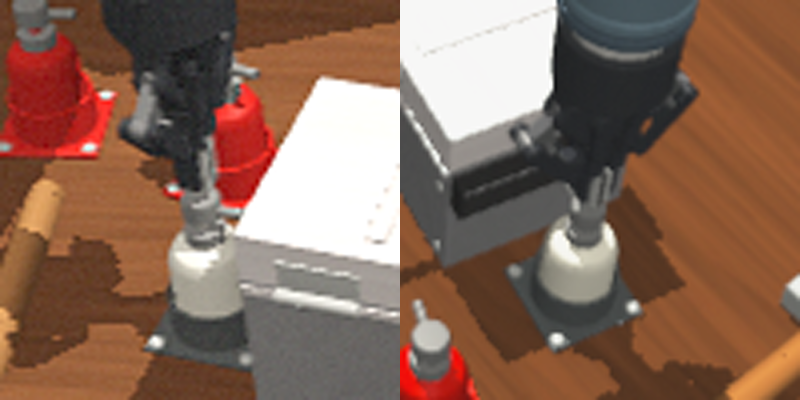

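Both crops show the shut fingertips centred over the grey cap. Now I press.

Emit:
send_rows(
  steps=[
    [[-0.001, 0, 0.006], 0, 0],
    [[-0.001, 0, 0.009], 0, 0],
    [[-0.001, 0, 0.012], 0, 0],
    [[-0.001, 0, 0.014], 0, 0],
    [[-0.001, 0, 0.015], 0, 0],
    [[-0.001, 0, 0.015], 0, 0],
  ],
)

```text
clock: 3.5
eef_pos: [0.5561, -0.1329, 0.107]
eef_rot: [179.9, -0.3, -9.6]
force: [-0.3, 0.5, 8.0]
gripper_width: 0.001
```

Emit:
send_rows(
  steps=[
    [[0, 0, 0.002], 0, 0],
    [[0, 0, 0.003], 0, 0],
    [[0, 0, 0.003], 0, 0],
    [[0, 0, 0.003], 0, 0],
  ],
)

```text
clock: 3.9
eef_pos: [0.5562, -0.133, 0.106]
eef_rot: [179.8, -0.4, -9.6]
force: [-4.5, 2.1, 14.0]
gripper_width: -0.001
```

Emit:
send_rows(
  steps=[
    [[0, 0, 0.002], 0, 0],
    [[0, 0, 0.002], 0, 0],
    [[0, 0, 0.002], 0, 0],
  ],
)

```text
clock: 4.2
eef_pos: [0.5562, -0.133, 0.106]
eef_rot: [179.8, -0.4, -9.6]
force: [-5.4, 2.3, 15.1]
gripper_width: -0.003
```

Run:
```python
from h import *
snap("side","side3")
to([0.5553,-0.1328,0.106])
cv2.imwrite("pics/c4.png",cv2.resize(cv2.imread("pics/side3.png")[190:310,310:430],(600,600),interpolation=2))
```

```text
clock 4.25 pos [ 0.5562 -0.133   0.106 ] rot [179.81  -0.41  -9.55] F [-5.2   2.14 14.45] g 0.002
shift [-0.0009 -0.     -0.    ] spin 0.0026
```

View pics/c4.png

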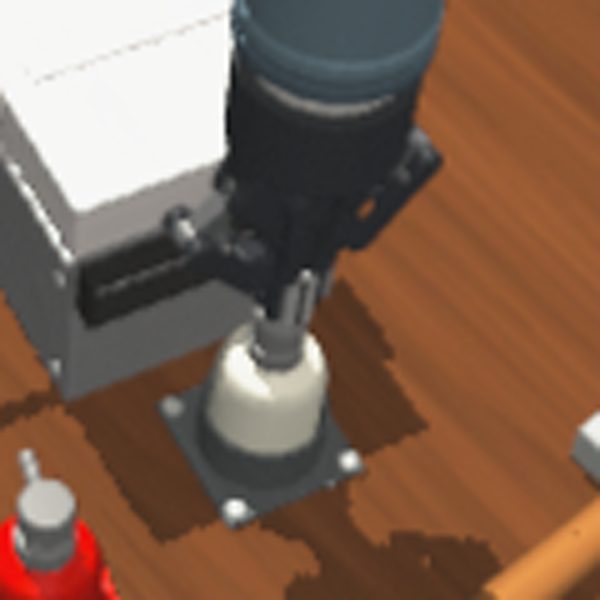

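The cap is bottomed: the height holds at 0.106 m while the force is 15 N, above the 10 N of full travel. I lift off and let it spring back.

Emit:
send_rows(
  steps=[
    [[-0.001, 0, -0.01], 0, 0],
    [[-0.001, 0, -0.03], 0, 0],
    [[-0.001, 0, -0.075], 0, 0],
    [[-0.001, 0, -0.12], 0, 30],
    [[-0.001, 0, -0.125], 0, 30],
    [[-0.001, 0, -0.125], 0, 30],
    [[-0.001, 0, -0.125], 0, 30],
  ],
)

```text
clock: 4.95
eef_pos: [0.5536, -0.1319, 0.2297]
eef_rot: [179.8, -0.3, -9.6]
force: [0.1, 0.1, -0.3]
gripper_width: 0.301
```

Run:
```python
from h import *
snap("side","side4");snap("scene","scene4")
to([0.4723,0.0893,0.225])
a=cv2.imread("pics/scene4.png")[150:250,190:290];b=cv2.imread("pics/side4.png")[190:310,310:430]
cv2.imwrite("pics/c5.png",np.hstack([cv2.resize(a,(400,400),interpolation=2),cv2.resize(b,(400,400),interpolation=2)]))
```

```text
clock 5.05 pos [ 0.5534 -0.1318  0.2289] rot [179.86  -0.2   -9.55] F [-1.29  0.78  0.05] g 0.297
shift [-0.1167 -0.2046  0.0031] spin 0.0025
```

View pics/c5.png

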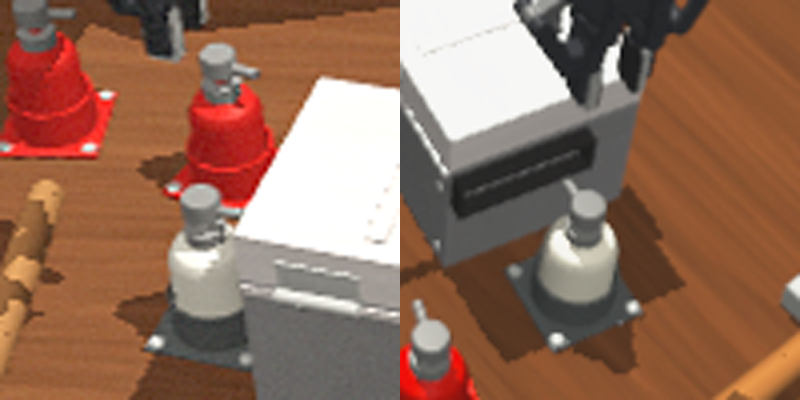

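The cap is back up, at scene (240,198) and side (367,249) as before. Next I move over the bar.

Emit:
send_rows(
  steps=[
    [[-0.023, -0.041, 0], 0, 30],
    [[-0.047, -0.082, 0], 0, 30],
    [[-0.07, -0.123, 0], 0, 30],
    [[-0.093, -0.164, 0.003], 0, 30],
    [[-0.11, -0.192, 0.003], 0, 30],
    [[-0.117, -0.205, 0.003], 0, 30],
    [[-0.117, -0.205, 0.003], 0, 30],
    [[-0.117, -0.205, 0.003], 0, 30],
  ],
)

```text
clock: 5.85
eef_pos: [0.4724, 0.0891, 0.2246]
eef_rot: [179.8, -0.2, -9.5]
force: [0.6, -0.2, -0.2]
gripper_width: 0.299
```

Run:
```python
from h import *
snap("wrist","wrist5")
to([0.4723,0.0893,0.12])
print(proj("wrist5",[0.4621,.024,.139]),proj("wrist5",[.4825,.1545,.139]))
```

```text
clock 5.9 pos [0.4726 0.0887 0.2246] rot [179.82  -0.18  -9.59] F [1.22 0.72 0.74] g 0.302
shift [-0.0007 -0.0008  0.1046] spin 0.0019
[318.72540684 270.29902852] [316.7941036  118.39760337]
```

View pics/wrist5.png

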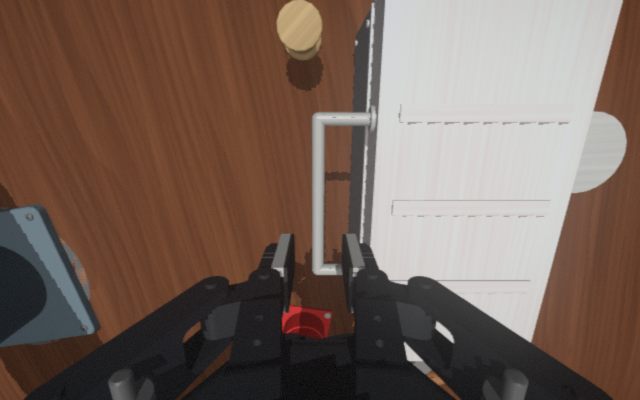

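The bar's ends are at (318,118) and (318,270), within 1–2 px of my projections, and the fingers straddle it. I go down and grip lightly.

Emit:
send_rows(
  steps=[
    [[-0.001, -0.001, 0.04], 0, 30],
    [[-0.001, -0.001, 0.075], 0, 30],
    [[-0.001, -0.001, 0.095], 0, 30],
    [[-0.001, -0.001, 0.104], 0, 30],
    [[-0.001, -0.001, 0.104], 0, 30],
    [[-0.001, -0.001, 0.104], 0, 30],
  ],
)

```text
clock: 6.5
eef_pos: [0.4731, 0.0888, 0.1214]
eef_rot: [179.8, -0.3, -9.6]
force: [0.1, 0.1, -0.3]
gripper_width: 0.302
```

Run:
```python
from h import *
snap("side","side6");snap("wrist","wrist6")
to([0.4723,0.0893,0.12])
b=cv2.imread("pics/side6.png")[120:260,210:350]
cv2.imwrite("pics/c6.png",np.hstack([cv2.resize(b,(400,400),interpolation=2),cv2.imread("pics/wrist6.png")[:,120:520]]))
```

```text
clock 6.6 pos [0.4733 0.0891 0.1219] rot [179.84  -0.33  -9.61] F [-0.09 -0.94 -0.31] g 0.299
shift [-0.001  -0.      0.0019] spin 0.0015
```

View pics/c6.png

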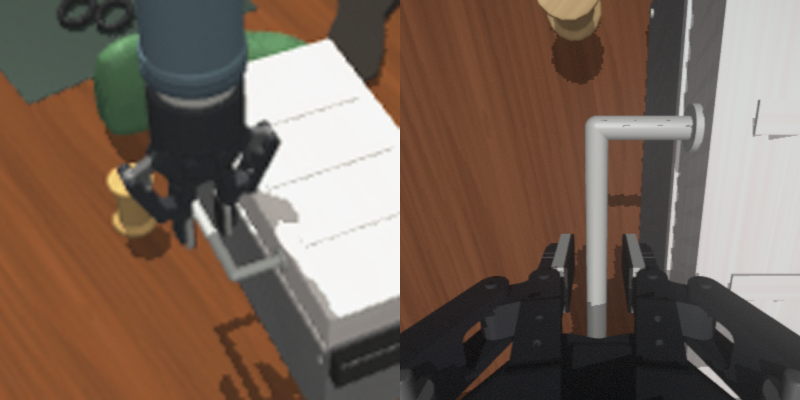

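Emit:
send_rows(
  steps=[
    [[-0.001, 0, 0.002], 0, 15],
    [[-0.001, 0, 0.002], 0, 0],
    [[-0.001, 0, 0.002], 0, 0],
    [[-0.001, 0, 0.002], 0, 0],
    [[-0.001, 0, 0.002], 0, 0],
    [[-0.001, 0, 0.002], 0, 0],
  ],
  newtons=25,
)

```text
clock: 7.2
eef_pos: [0.4726, 0.0893, 0.1209]
eef_rot: [179.8, -0.4, -9.6]
force: [-2.0, -0.8, 7.0]
gripper_width: 0.108
```

Run:
```python
from h import *
to([0.4723,0.0893,0.12])
# arc: shift in box frame (dx box, dz up) from theta 0
def bar(t): # rel hinge
    return np.array([-.198*np.cos(t)+.018*np.sin(t), .018*np.cos(t)+.198*np.sin(t)])
for t in np.linspace(0,1.28,15): print(round(t,3),(bar(t)-bar(0)).round(4))
```

```text
clock 7.2 pos [0.4726 0.0893 0.1209] rot [179.84  -0.41  -9.6 ] F [-2.01 -0.79  7.  ] g 0.108
shift [-0.0003  0.      0.0009] spin 0.0018
0.0 [0. 0.]
0.091 [0.0025 0.018 ]
0.183 [0.0066 0.0357]
0.274 [0.0123 0.053 ]
0.366 [0.0195 0.0696]
0.457 [0.0283 0.0855]
0.549 [0.0384 0.1006]
0.64 [0.0499 0.1147]
0.731 [0.0627 0.1276]
0.823 [0.0765 0.1394]
0.914 [0.0914 0.1498]
1.006 [0.1072 0.1589]
1.097 [0.1237 0.1664]
1.189 [0.1408 0.1724]
1.28 [0.1585 0.1768]
```

Emit:
send_rows(
  steps=[
    [[0.001, 0, -0.009], 0, 0],
    [[0.0025, 0, -0.018], 0, 0],
    [[0.0045, 0, -0.027], 0, 0],
    [[0.0066, 0, -0.0357], 0, 0],
    [[0.0095, 0, -0.0445], 0, 0],
    [[0.0123, 0, -0.053], 0, 0],
    [[0.016, 0, -0.0615], 0, 0],
    [[0.0195, 0, -0.0696], 0, 0],
    [[0.024, 0, -0.0775], 0, 0],
    [[0.0283, 0, -0.0855], 0, 0],
    [[0.0333, 0, -0.093], 0, 0],
    [[0.0384, 0, -0.1006], 0, 0],
    [[0.0384, 0, -0.1006], 0, 0],
    [[0.0384, 0, -0.1006], 0, 0],
  ],
)

```text
clock: 8.6
eef_pos: [0.5093, 0.0831, 0.2225]
eef_rot: [179.8, -0.3, -9.6]
force: [-5.8, -2.4, 0.1]
gripper_width: 0.106
```

Run:
```python
from h import *
snap("side","side7");snap("scene","scene7")
to([0.4723,0.0893,0.12])
b=cv2.imread("pics/side7.png")[100:300,200:400];a=cv2.imread("pics/scene7.png")[80:280,190:430]
cv2.imwrite("pics/c7.png",np.hstack([cv2.resize(b,(360,360),interpolation=2),cv2.resize(a,(432,360),interpolation=2)]))
```

```text
clock 8.7 pos [0.5092 0.0831 0.2223] rot [179.8   -0.32  -9.59] F [-5.08 -3.86  0.29] g 0.106
shift [-0.038  -0.0003  0.102 ] spin 0.0019
```

View pics/c7.png

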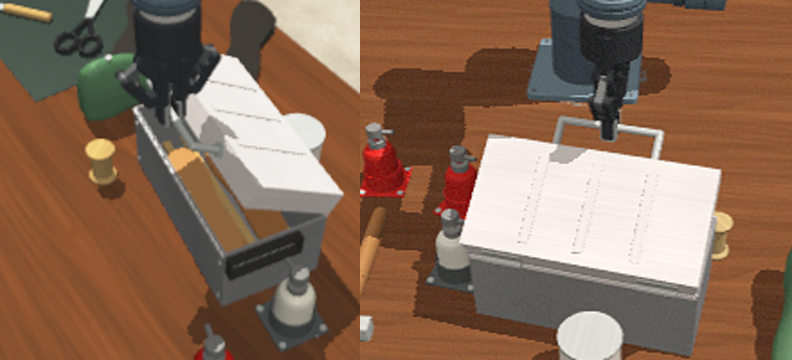

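Emit:
send_rows(
  steps=[
    [[0.0068, 0, -0.0061], 0, 0],
    [[0.0126, 0, -0.0131], 0, 0],
    [[0.019, 0, -0.0197], 0, 0],
    [[0.0254, 0, -0.026], 0, 0],
    [[0.0322, 0, -0.032], 0, 0],
    [[0.0392, 0, -0.0378], 0, 0],
    [[0.0466, 0, -0.0431], 0, 0],
    [[0.0541, 0, -0.0482], 0, 0],
    [[0.062, 0, -0.0529], 0, 0],
    [[0.0699, 0, -0.0573], 0, 0],
    [[0.078, 0, -0.0611], 0, 0],
    [[0.0864, 0, -0.0648], 0, 0],
    [[0.095, 0, -0.068], 0, 0],
    [[0.1035, 0, -0.0708], 0, 0],
    [[0.1035, 0, -0.0708], 0, 0],
    [[0.1035, 0, -0.0708], 0, 0],
  ],
)

```text
clock: 10.3
eef_pos: [0.6123, 0.0656, 0.2953]
eef_rot: [179.8, -0.5, -9.6]
force: [-3.4, -3.2, 6.1]
gripper_width: 0.102
```

```bash
cat >> h.py <<'E'
def theta():
    P=[];F=[]
    for i in range(1):
        s=bot.state();P.append(s["eef_pos"]);F.append(s["force"])
    p=np.mean(P,0)
    R=Ro.from_euler("xyz",s["eef_rot"],degrees=True).as_matrix()
    g=p-R[:,2]*.019; h=np.array([.6675,.0562,.121]); d=g-h
    yb=np.radians(-9.7);bx=d[0]*np.cos(yb)+d[1]*np.sin(yb);F=np.mean(F,0)
    print("bar rel hinge",round(bx,4),round(d[2],4),"r",round(np.hypot(bx,d[2]),4),"theta",round(np.arctan2(d[2],-bx)-.0907,4),"Fbox x",round(F[0]*np.cos(yb)+F[1]*np.sin(yb),2),"Fz",round(F[2],2))
E
python3 - <<'E'
from h import *
snap("side","side8");snap("scene","scene8")
to([0.6290,0.0627,0.297]);theta()
b=cv2.imread("pics/side8.png")[60:300,200:400];a=cv2.imread("pics/scene8.png")[60:280,190:430]
cv2.imwrite("pics/c8.png",np.hstack([cv2.resize(b,(375,450),interpolation=2),cv2.resize(a,(420,450),interpolation=2)]))
E
```

```text
clock 10.4 pos [0.6121 0.0656 0.2952] rot [179.78  -0.51  -9.61] F [-2.31 -3.61  6.04] g 0.098
shift [ 0.0172  0.0001 -0.0016] spin 0.0016
bar rel hinge -0.0564 0.1932 r 0.2013 theta 1.1961 Fbox x -1.67 Fz 6.04
```

View pics/c8.png

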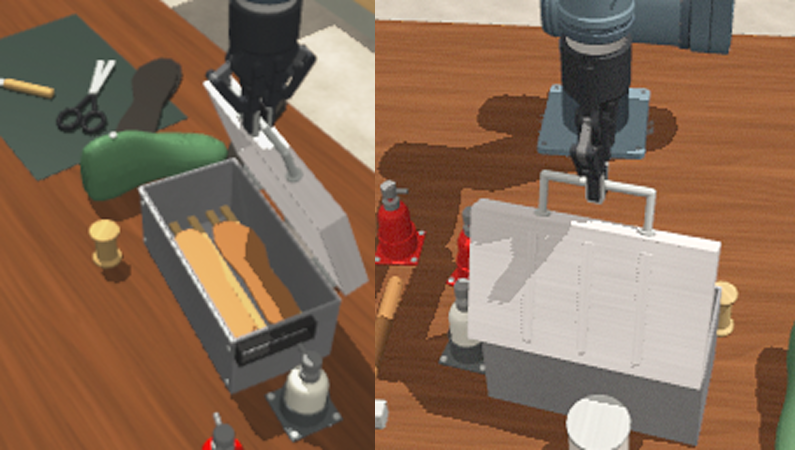

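Emit:
send_rows(
  steps=[
    [[0.005, 0, -0.0015], 0, 0],
    [[0.01, 0, -0.003], 0, 0],
    [[0.014, 0, -0.004], 0, 0],
    [[0.017, 0, -0.005], 0, 0],
    [[0.017, 0, -0.005], 0, 0],
    [[0.017, 0, -0.005], 0, 0],
    [[0.017, 0, -0.005], 0, 0],
  ],
)

```text
clock: 11.1
eef_pos: [0.6286, 0.0629, 0.2998]
eef_rot: [179.8, -0.5, -9.6]
force: [0.2, -3.1, -3.7]
gripper_width: 0.104
```

Run:
```python
from h import *
snap("side","side9");snap("scene","scene9");snap("wrist","wrist9")
to([0.6290,0.0627,0.300]);theta()
b=cv2.imread("pics/side9.png")[60:300,200:400];a=cv2.imread("pics/scene9.png")[60:280,190:430]
cv2.imwrite("pics/c9.png",np.hstack([cv2.resize(b,(375,450),interpolation=2),cv2.resize(a,(420,450),interpolation=2)]))
```

```text
clock 11.25 pos [0.6286 0.0628 0.2998] rot [179.77  -0.46  -9.61] F [-0.23 -2.07 -5.04] g 0.105
shift [ 0.0005  0.0001 -0.0002] spin 0.0016
bar rel hinge -0.0397 0.1978 r 0.2017 theta 1.2822 Fbox x 0.12 Fz -5.04
```

View pics/c9.png

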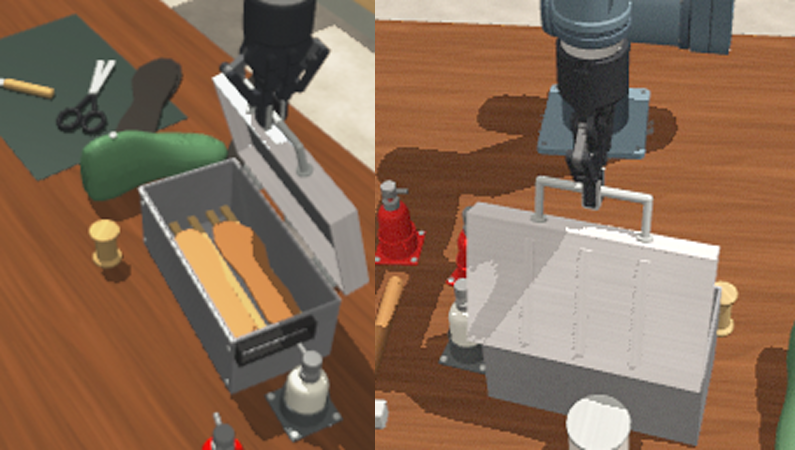

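View pics/wrist9.png

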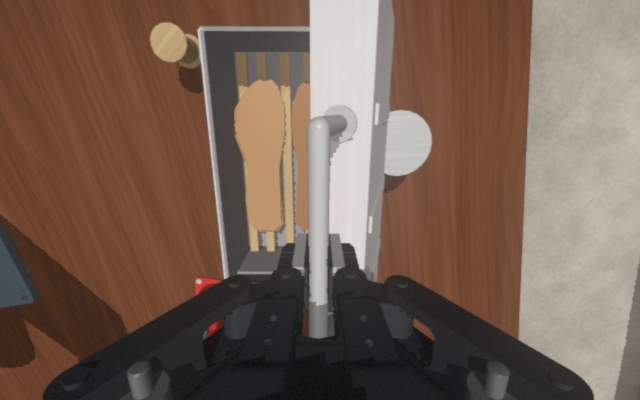

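Run:
```python
from h import *
for i,(n,x0,x1,y0,y1) in enumerate([("side9",330,420,130,240),("scene9",235,325,135,245)]):
    cv2.imwrite(f"pics/d{i}.png",cv2.resize(cv2.imread(f"pics/{n}.png")[y0:y1,x0:x1],None,fx=5,fy=5,interpolation=2))
a=cv2.imread("pics/d0.png");b=cv2.imread("pics/d1.png");cv2.imwrite("pics/d.png",cv2.resize(np.hstack([a,b]),(800,489)))
```

```text
(no output)
```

View pics/d.png

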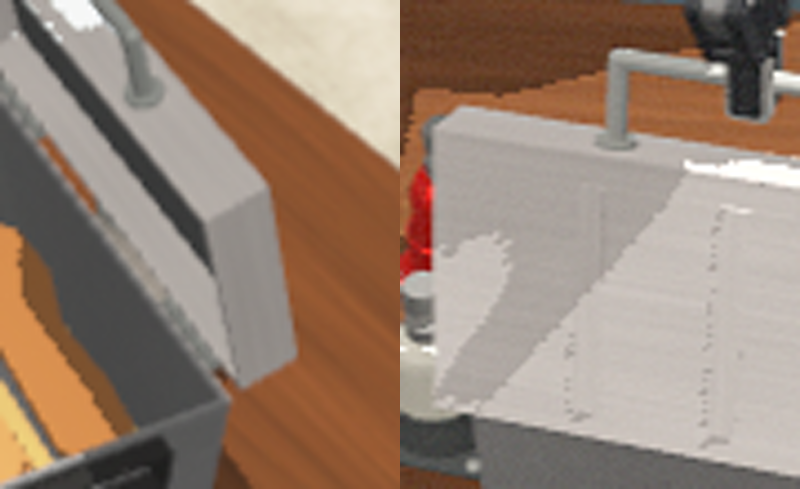

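Run:
```python
from h import *
F,r=tri(("scene9",243.3,164.5),("side9",390.1,171.9));B,r2=tri(("scene9",242.5,226.1),("side9",396.8,210.1))
d=B-F;yb=np.radians(-9.7);bx=d[0]*np.cos(yb)+d[1]*np.sin(yb)
print(F,B,r,r2,np.linalg.norm(d),"theta vision",np.arctan2(-d[2],bx))
h=F-[.6675,.0562,.121];x=h[0]*np.cos(yb)+h[1]*np.sin(yb)
# front-top corner at shut: rel hinge (-.156,+.036)
print("theta from F",np.arctan2(h[2],-x)-np.arctan2(.036,.156),np.hypot(x,h[2]))
theta()
```

```text
[ 0.63186272 -0.08843678  0.27833527] [ 0.67380072 -0.09752196  0.13704519] [1.4, 1.4] [1.0, 1.0] 0.14766252939137817 theta vision 1.2762116294692412
theta from F 1.2757272627559815 0.15770263569536716
bar rel hinge -0.0397 0.1978 r 0.2017 theta 1.2822 Fbox x 0.12 Fz -5.04
```

Vision gives 1.276 rad and the arm's kinematics 1.282 rad, against a target of 1.28. I hold still briefly, then recheck the angle and the bystanders before handing in.

Emit:
send_rows(
  steps=[
    [[0, 0, 0], 0, 0],
    [[0, 0, 0], 0, 0],
    [[0, 0, 0], 0, 0],
    [[0, 0, 0], 0, 0],
    [[0, 0, 0], 0, 0],
    [[0, 0, 0], 0, 0],
    [[0, 0, 0], 0, 0],
    [[0, 0, 0], 0, 0],
  ],
)

```text
clock: 12.05
eef_pos: [0.6286, 0.0628, 0.2998]
eef_rot: [179.8, -0.5, -9.6]
force: [-0.2, -2.5, -3.7]
gripper_width: 0.105
```

Run:
```python
from h import *
snap("side","side10");snap("scene","scene10");theta();print(np.abs(bot.state()["joint_vel"]).max())
a=np.load("pics/scene0.npz")["p"].astype(int)
b=np.load("pics/scene10.npz")["p"].astype(int);c=np.load("pics/scene9.npz")["p"].astype(int)
print("lid diff 9->10",np.abs(b-c).max(2)[140:240,240:400].mean())
for n,(x0,x1,y0,y1) in dict(last=(415,460,200,310),hammer=(155,210,190,275),tin=(298,338,262,304),spool=(386,400,195,226)).items():
    print(n,(np.abs(a-b).max(2)[y0:y1,x0:x1]>40).mean().round(3))
```

```text
bar rel hinge -0.0397 0.1978 r 0.2017 theta 1.2822 Fbox x 0.25 Fz -4.28
0.06920015288802753
lid diff 9->10 2.7191875
last 0.0
hammer 0.492
tin 0.025
spool 0.035
```

View pics/scene10.png

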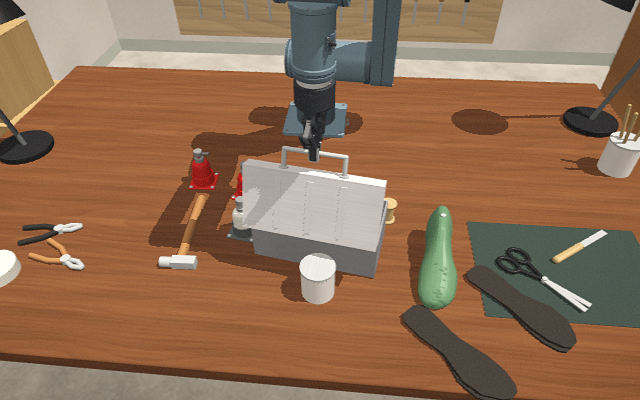

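The lid is steady and everything else is in place. The hammer is unmoved at (178,262) to (202,197); its large pixel difference comes from the shadow now falling on it.

```bash
python3 -c "
from bench import bot
print(bot.finish_job())"
```

```text
the job is handed in; nothing more can be done
None
```

I sprayed once with the lid shut, then lifted the lid to its balance point. I handed the job in at about 12 s with the arm still holding it there.

- **Spray:** I pressed the white bottle's cap, not a red one. It went down 6 mm and stopped there under 15 N, and later pictures show it back up.
- **Lid:** I gripped the handle bar with 25 N and swung it along its arc. Over a 0.8 s hold it did not move. The arm's position gives 1.282 rad and the cameras give 1.276, against 1.28.
- **Bystanders:** The last, tin and spool show little or no change in the scene picture. The hammer's pixel check did not pass: 49% of pixels changed. A shadow now falls across it, and by eye its outline is where it was.
- **Small disagreements:** The bar's radius about the hinge came out about 2.5 mm larger than stated. A steady vertical force of about 4 to 5 N remains at the gripper, while the push along the box's front-to-back direction is near zero.

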